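# Clip the bench timer into its cradle and start it

### The job

Clip the timer into the bench cradle, with its row of keys on the same side as the cradle's thumb tab: press it down with care until the latches at both ends have snapped over its back plate. Then press its start key, the right-hand one of the three when you look at the timer with the keys nearest you, and leave the timer clipped in, with the tape roll, the marker and the tube rack left where they lie.

Things in the scene. Friction and masses are not known exactly. Their poses are not given: they have to be found in the camera images.
- timer: White bench timer 55 x 70 x 16 mm, loose, 0.1 kg, on a grey back plate 54 x 88 x 4 mm that sticks out 9 mm past both ends as round-edged flanges. Origin: middle of the seam; plate underside 4 mm below, timer top 16 mm above. z up out of the display, y along the 88 mm; the row of three keys lies along the -x edge. Grasp across the 55 mm (along x), mid-length. Starts lying flat on its plate
- start_key (a point): Middle of the top of the start key, at the timer's -y end of the row (-14, -20, +18 mm from the timer's origin). Key 10 mm in x by 14 mm in y, 2 mm proud; the middle key is 20 mm away in +y
- timer_key2 (a joint): Travel of the start key: 0 out, 0.001 m fully pressed; sprung, 4 N for the full travel, 3 N counts as pressed
- cradle: Grey cradle fixed to the worktop, 134 mm along its y. Origin under its middle, z up. A floor bar 44 mm wide, 8 mm high, so fingers pass down beside it; low thumb tab (30 mm wide, 5 mm high) at the middle of its -x side, to x = -42 mm. At both ends (y 39 to 65 mm) flared cheeks 13 mm over the floor guide the flange in x, 2 mm play a side; latch housings are 26 mm high
- seat (a point): Where the timer's origin is when fully home: 12 mm above the worktop at the cradle's middle; axes as the cradle
- latch_left (a joint): Sprung steel latch at the cradle's +y end, slides outward: 0 in, at most 0.008 m. Its ramp starts about 24 mm above the worktop. The flange drives it out to about 0.005 m on the way down; with the timer 4 mm above home the push peaks and drops away, and the latch snaps over the flange, to 0.001 m or less, and draws the plate down; follow it down to the floor before letting go
- latch_right (a joint): The same latch at the cradle's -y end, mirrored. Pressing the timer past both latches takes about 10 N in all
- latch_left_nose (a point): Tip of the left latch's nose, 39 mm from the cradle's middle (y) and 14 mm above the worktop when in
- latch_right_nose (a point): Tip of the right latch's nose
- tape_roll: Bystander: roll of masking tape lying flat, 75 mm across, 19 mm high; origin under its middle
- marker: Bystander: white marker with black cap lying on the worktop, 141 mm long along its y, 14 mm high; origin under its middle
- rack_free: Bystander: low tube rack, 123 x 212 x 30 mm, origin under its middle
Mind the look-alikes: they are no part of the job. Leave any blue look-alike of the timer alone.

How it is judged (in metres and radians):
On the way, in this order (a step that is already met when the one before it is completed fails the run):
1. the timer is clipped in: fully down on the cradle floor the right way round, both latches snapped back over its plate, the start key not yet pressed (z of timer in the frame of seat below 0.002 m and horizontal distance between timer and seat below 0.006 m and angle between the z axis of timer and the z axis of cradle, either way round below 0.05 rad and x of start_key in the frame of cradle below -0.007 m and value of joint each of latch_left, latch_right below 0.0025 m and value of joint timer_key2 below 0.0004 m), for 0.2 s.
2. the start key is pressed while the timer is clipped in (z of timer in the frame of seat below 0.002 m and horizontal distance between timer and seat below 0.006 m and angle between the z axis of timer and the z axis of cradle, either way round below 0.05 rad and x of start_key in the frame of cradle below -0.007 m and value of joint each of latch_left, latch_right below 0.0025 m and value of joint timer_key2 above 0.0006 m), for 0.05 s.
At the end, for the whole second after the job is handed in: The timer is at rest, fully down in the cradle (origin less than 2 mm above the seat, within 6 mm of its middle, level within 0.05 rad), its keys on the thumb-tab side, both latches back to less than 2.5 mm over its plate, the start key released (all of step 1 and linear speed of timer below 0.02 m/s); the robot touches nothing.
It fails at once if the tape roll is moved more than 30 mm (distance of tape_roll from where it was at the start of the episode above 0.03 m).
It fails at once if the marker is moved more than 30 mm (distance of marker from where it was at the start of the episode above 0.03 m).
It fails at once if the tube rack is moved more than 30 mm (distance of rack_free from where it was at the start of the episode above 0.03 m).
It also fails if it takes over 53 s, if anything falls off the work surface, if the arm or the gripper's body presses on something with over 40 N, if the wrist force passes 120 N, or if a joint passes its speed limit or range.

### The arm

A 6-joint arm with a two-finger parallel gripper is mounted at the origin on a cart in front of the work surface, level with it; the furniture and walls round the work are solid. World frame = base frame: x ahead of the robot, y to its left, z up, the work surface at z = 0. Lengths are in m, angles in degrees, forces in N, time in s.
With the tool pointing down it reaches from about 0.35 to 0.875 m from the base axis. Payload 4.2 kg.
Tool frame: the origin (TCP) lies midway between the tips of the shut fingers; the grasp point (between the pads) lies 19 mm behind it (r.pinch_z is the distance from the TCP to the grasp point, in m); z points along the fingers, y is the line along which they close (so a half turn about z gives the same grasp; the last joint's range is limited). The gripper opens to 87 mm and grips with 3 to 60 N. Pads are 19 mm wide; open, the fingers measure 117 mm over their backs; the gripper's body (75 mm by 190 mm) begins 51 mm behind the grasp point.
Start: joints at [89.76, 22.042, 0.453, 0, -68.411, -14.817], TCP at [0.162, 0.604, 0.223] pointing down, gripper open.
Joint ranges: [-179.83, 179.83], [-69.29, 118.12], [-61.27, 80.66], [-181.25, 117.63], [-171.15, -9.14], [-177.46, 177.46]. Speed limits (degrees/s): [159.86, 159.86, 180, 180, 180, 180].

### API

Orientations are given as a 3x3 rotation matrix whose columns are the frame's x, y, z axes.
In Python, from station import r, imaging, models gives the robot as it stands. The module is installed in compiled form; this text tells all that it offers.
- The arm moves only by the tool apply_moves, never from a script. Its argument "moves" is a list of rows, each a list of 2 entries, a list of its own where there are three numbers: the shift along the tool's x, y, z in m, then the turn about the tool's z in degrees. A call has 1 to 5 rows; each row shifts and turns the commanded pose from where the row before left it, along the tool's axes as they then stand; what a row does not reach is not made up. A row lasts 1/12 s, in which the tool goes at most 41.7 mm and 7.16 degrees, less where a joint would pass 70% of its speed; a pose out of reach is approached as far as the arm can. A call is refused whole if a number of a shift passes 0.0417 or a number of a turn 7.16, either way. A call with a gripper value outside its range is refused whole. "hand" is the finger opening in m, from 0 to 0.087, set as the call begins (left out, the last holds). The fingers move at their own pace and stop on an object; the grip force is fixed at half the most. Time passes only in rows, so rows that do not move let the fingers close. It gives the time, the measured TCP pose, the force, the opening and the grip force at its end, in the units of the state.
- r.sense(): the state, without advancing time (a new reading comes with each control period).
- imaging.capture(name): name is "side" or "top"; returns a dict with "frame" (480x640x3 uint8, blue, green, red), "intrinsics" (3x3 intrinsics, pixels), "eye" and "orientation" of the camera in the world. Camera axes: x right, y down, z forward; pixel columns grow to the right and rows downward; lengths in m; the calibration is good to about 2 mm. A picture is of the moment at which its call begins. There is no depth.
- r.finish_job(): hands the job in; it is judged then, once.
Trained networks look in a picture, given as the dict that the camera call returned (one of the last four; its "shot" number tells which), for a name from the list of things; names that differ only in an ending like _2 or _b are one class to them, and where a whole thing is asked for, a point or a joint stands for the part that bears it (a point fixed in the world has none). Each returns a list of dicts, best first, with "confidence" (0 to 1); they miss things now and then, are a little off and sometimes report something else, mostly with a low value. They report only what shows in the picture. A call takes as long as a camera call. They do not tell look-alikes from the thing itself.
- models.cut_out(picture, target): "region" (480x640 bool, what is visible of it) and "extent" ([left, top, width, height] as shares, 0 to 1, of the picture: columns of its width, rows of its height, round what is visible of it).
- models.place_of(picture, target): "at" ([column, row] as shares, 0 to 1, of the picture: columns of its width, rows of its height: a listed point, or the origin of a listed thing).
The state is a dict: "time_s": time; "joints": joint angles; "joint_velocities": joint speeds; "effort": joint torques, N m; "tcp_pos": TCP position; "ee_rot": TCP orientation; "wrist_force": force on the tool from outside, world axes, zero at the start; "moment": the same for the moment, N m; "gripper_width": opening from 0.0 (shut) to 1.0 (fully open); "gripper_force": force on a finger pad.
Only numpy, scipy, OpenCV 4.12 (cv2) and the standard library are available. Lean on these libraries where they do the work, as an engineer would, in place of code of your own. Each camera call takes 0.05 s, during which the arm holds its last target. There are 200 camera calls.

## Working session

There is one attempt and no reset: what is moved stays moved. The work goes in short steps, Python scripts to look and compute and a tool call to move; the robot and the scene stay as the last step left them, time stands still between calls to the robot, and variables do not carry over. Pictures are saved under pics/ and viewed, at most 10 in all, crops included, and the job is handed in when it is done.

Besides the shell and the picture viewer there is one more tool, called after "Emit:" as name([rows], argument=value, ...), one row to a line, values as JSON. apply_moves: Moves the arm, as the interface text tells. Its arguments: {"type":"object","properties":{"moves":{"type":"array"},"hand":{"type":"number"}},"required":["moves"]}

```bash
mkdir -p pics
cat > h.py <<'E'
import numpy as np, cv2
from station import r, imaging, models
def ray(p,uv):
    K=p["intrinsics"];R=np.array(p["orientation"]);d=R@np.linalg.inv(K)@np.array([uv[0],uv[1],1.]);return np.array(p["eye"]),d
def onz(p,uv,z):
    e,d=ray(p,uv);return e+d*(z-e[2])/d[2]
def px(a): return np.array(a)*[640,480]
E
python3 - <<'E'
from h import *
s=r.sense();print(s["time_s"],s["tcp_pos"],np.round(s["ee_rot"],3).tolist(),r.pinch_z)
for n in ["top","side"]:
    p=imaging.capture(n);cv2.imwrite(f"pics/{n}0.png",p["frame"]);print(n,np.round(p["eye"],3),np.round(p["orientation"],2).tolist(),p["intrinsics"][0][0])
    for t,z in [("timer",.004),("start_key",.022),("cradle",0),("seat",.012),("latch_left_nose",.014),("latch_right_nose",.014),("tape_roll",0),("marker",0),("rack_free",0)]:
        for d in models.place_of(p,t)[:3]:
            u=px(d["at"]);print(t,round(d["confidence"],2),np.round(u,1),np.round(onz(p,u,z),4))
E
```

```text
0.0 [0.16219938 0.60295864 0.22143959] [[0.966, -0.26, -0.0], [-0.26, -0.966, -0.002], [0.0, 0.002, -1.0]] 0.0187
top [ 0.358 -0.189  1.167] [[0.02, -0.99, 0.16], [-1.0, -0.02, -0.01], [0.01, -0.16, -0.99]] 623.5329545152493
timer 0.9 [237.8 273.6] [ 0.467  -0.0394  0.004 ]
timer 0.82 [309.7 275.9] [ 0.4654 -0.1736  0.004 ]
start_key 0.87 [248.5 278.8] [ 0.4562 -0.0617  0.022 ]
start_key 0.65 [317.7 263.6] [ 0.4868 -0.1881  0.022 ]
cradle 0.96 [397.2 248. ] [ 0.5219 -0.3378  0.    ]
seat 0.78 [400.  240.9] [ 0.5338 -0.3415  0.012 ]
latch_left_nose 0.66 [375.1 247.1] [ 0.5208 -0.2947  0.014 ]
latch_right_nose 0.7 [421.8 238.5] [ 0.5388 -0.3822  0.014 ]
tape_roll 0.94 [223.5 179.7] [ 0.6474 -0.0041  0.    ]
marker 0.73 [292.9 328.4] [ 0.3679 -0.1447  0.    ]
rack_free 0.6 [315.  167.6] [ 0.6751 -0.1791  0.    ]
side [ 0.534 -1.303  0.469] [[1.0, 0.02, -0.01], [0.02, -0.36, 0.93], [0.02, -0.93, -0.36]] 610.5069004899226
timer 0.68 [283.9 249.7] [ 0.4634 -0.1865  0.004 ]
timer 0.6 [288.8 225.9] [ 0.4657 -0.0504  0.004 ]
timer 0.56 [237.9 239.4] [ 0.3654 -0.1368  0.004 ]
start_key 0.82 [286.8 221.5] [ 0.4624 -0.0722  0.022 ]
start_key 0.55 [294.6 242.4] [ 0.4847 -0.1913  0.022 ]
start_key 0.51 [314.5 280. ] [ 0.5264 -0.3609  0.022 ]
cradle 0.73 [317.2 287.1] [ 0.5312 -0.3431  0.    ]
seat 0.83 [315.8 280. ] [ 0.5285 -0.3397  0.012 ]
latch_left_nose 0.41 [309.6 267. ] [ 0.5166 -0.2897  0.014 ]
latch_right_nose 0.64 [317.8 281.5] [ 0.5321 -0.3499  0.014 ]
latch_right_nose 0.59 [317.2 291.8] [ 0.5315 -0.3895  0.014 ]
latch_right_nose 0.47 [285.4 222.4] [ 0.4584 -0.0559  0.014 ]
tape_roll 0.7 [375.9 219.5] [0.6613 0.0143 0.    ]
marker 0.63 [237.4 241.8] [ 0.3647 -0.1401 -0.    ]
marker 0.42 [286.1 223.1] [ 0.458  -0.0221  0.    ]
rack_free 0.77 [391.6 254.2] [ 0.6767 -0.1882  0.    ]
```

Run:
```python
import cv2
i=cv2.imread("pics/top0.png")[130:350,190:450]
cv2.imwrite("pics/topc.png",cv2.resize(i,(709,600),interpolation=cv2.INTER_CUBIC))
i=cv2.imread("pics/side0.png")[195:320,210:420]
cv2.imwrite("pics/sidec.png",cv2.resize(i,(800,476),interpolation=cv2.INTER_CUBIC))
```

```text
(no output)
```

View pics/topc.png

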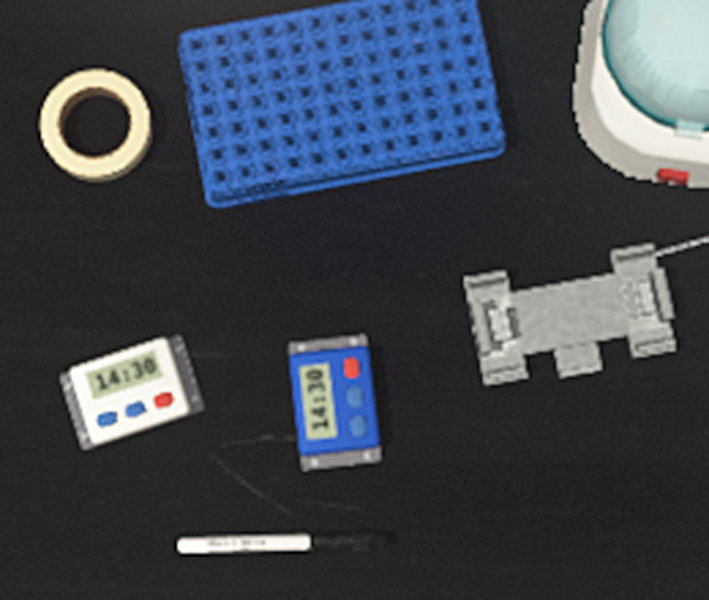

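View pics/sidec.png

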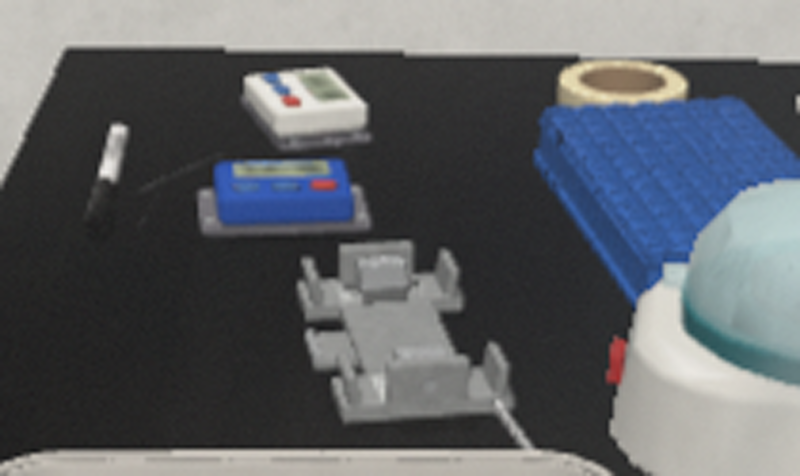

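The top crop shows the white timer at full-frame pixels of about (238,274), with the keys towards the robot and the red start key at its right end. The blue timer at (311,276) is a look-alike. The cradle is at (400,243), with its thumb tab towards the robot at (402,262). The white timer fits the description because of its white body and grey plate. Next I'll fit the poses with box models.

```bash
cat > fit.py <<'E'
from h import *
from scipy.optimize import minimize
S=4
def proj(p,P):
    c=(P-np.array(p["eye"]))@np.array(p["orientation"]);u=c@np.array(p["intrinsics"]).T
    return u[:,:2]/u[:,2:]
def render(p,boxes,q):
    m=np.zeros((480*S,640*S),np.uint8);a=np.radians(q[2]);R=np.array([[np.cos(a),-np.sin(a),0],[np.sin(a),np.cos(a),0],[0,0,1]])
    for x0,x1,y0,y1,z0,z1 in boxes:
        P=np.array([[x,y,z] for x in(x0,x1) for y in(y0,y1) for z in(z0,z1)])/1000
        u=proj(p,P@R.T+[q[0],q[1],0])
        cv2.fillConvexPoly(m,cv2.convexHull(np.round((u+.5)*S).astype(np.int32)),1)
    return cv2.resize(m.astype(np.float32),(640,480),interpolation=cv2.INTER_AREA)
def fit(views,boxf,q0,extra=[]):
    sc=np.array([.001,.001,1.]+[1.]*len(extra));x0=np.r_[q0,extra]/sc
    def f(x):
        x=x*sc;L=0
        for p,m in views:
            k=render(p,boxf(x[3:]),x);L+=1-np.minimum(k,m).sum()/np.maximum(k,m).sum()
        return L/len(views)
    n=len(x0);sim=np.vstack([x0]+[x0+np.eye(n)[i]*4 for i in range(n)])
    o=minimize(f,x0,method="Nelder-Mead",options=dict(initial_simplex=sim,xatol=.02,fatol=1e-5,maxiter=500))
    return np.round(o.x*sc,4),round(o.fun,3)
TB=lambda e:[(-27.5,27.5,-35,35,4,20),(-27,27,-44,44,0,4)]
def CB(e):
    w,h=e[0],e[1]
    b=[(-22,22,-67,67,0,8),(-42,-20,-15,15,0,5)]
    for s in(-1,1):
        y=sorted((39*s,65*s));b+=[(-w,w,*y,0,8),(-w,-w+5,*y,8,21),(w-5,w,*y,8,21),(-h,h,*sorted((59*s,67*s)),0,26)]
    return b
def mask(p,t,near):
    for d in models.cut_out(p,t):
        m=d["region"];c=np.argwhere(m).mean(0)[::-1]
        if np.linalg.norm(c-near)<15:return m.astype(np.float32)
E
python3 - <<'E'
from fit import *
T=[];C=[]
for n,a,b in [("top",(238,274),(400,243)),("side",(290,222),(316,283))]:
    p=imaging.capture(n)
    m=mask(p,"timer",a);c=mask(p,"cradle",b)
    print(n,m is not None and m.sum(),c is not None and c.sum())
    if m is not None:T.append((p,m))
    if c is not None:C.append((p,c))
for v in [T]+[[t] for t in T]:print("timer",fit(v,TB,[.467,-.045,18]))
for v in [C]+[[t] for t in C]:print("cradle",fit(v,CB,[.53,-.34,11.6],[36,18]))
E
```

```text
top 1391.0 2370.0
side 560.0 1756.0
timer (array([ 0.4657, -0.0388, 18.2978]), np.float64(0.087))
timer (array([ 0.4667, -0.0381, 19.0922]), np.float64(0.053))
timer (array([ 0.4649, -0.0422, 17.9964]), np.float64(0.073))
cradle (array([ 0.5259, -0.3379, 11.4893, 36.5816, 18.3642]), np.float64(0.074))
cradle (array([ 0.5266, -0.3381, 11.5652, 36.3218, 19.4746]), np.float64(0.056))
cradle (array([ 0.5256, -0.3385, 11.5065, 36.7872, 16.7357]), np.float64(0.076))
```

Emit:
apply_moves([
  [[0,0,0],7.1],
  [[0,0,0],7.1],
  [[0,0,0],7.1],
  [[0,0,0],7.1],
], hand=0.087)

```text
time_s: 1.63
tcp_pos: [0.1623, 0.6035, 0.2226]
ee_rot: [[0.722, -0.692, 0.0], [-0.692, -0.722, 0.0], [0.0, -0.0, -1.0]]
wrist_force: [1.2, -0.1, 0.2]
gripper_width: 1.0
gripper_force: 0.0
```

Emit:
apply_moves([
  [[0,0,0],7.1],
  [[0,0,0],7.1],
  [[0,0,0],7.1],
  [[0,0,0],6.8],
  [[0,0,0],0],
])

```text
time_s: 2.05
tcp_pos: [0.1623, 0.6035, 0.2225]
ee_rot: [[0.315, -0.949, -0.0], [-0.949, -0.315, -0.0], [0.0, 0.0, -1.0]]
wrist_force: [-0.1, 0.6, 0.2]
gripper_width: 1.002
gripper_force: 0.0
```

```bash
cat > go.py <<'E'
from h import *
import sys
# python3 go.py x y z yaw_of_tool_y
s=r.sense();R=np.array(s["ee_rot"]);t=np.array([float(a) for a in sys.argv[1:4]])
d=R.T@(t-s["tcp_pos"]);yaw=np.degrees(np.arctan2(R[1,1],R[0,1]));dy=(float(sys.argv[4])-yaw+90)%180-90
print("t",round(s["time_s"],2),"tcp",np.round(s["tcp_pos"],4),"tilt",np.round(R[:,2],3),"shift",np.round(d,4),"turn",round(-dy,2),"yaw",round(yaw,2),"F",np.round(s["wrist_force"],1),"w",round(s["gripper_width"],3),"g",np.round(s["gripper_force"],1),"j",np.round(s["joints"],0))
E
python3 go.py .466 -.039 .15 18.5
```

```text
t 2.05 tcp [0.1623 0.6035 0.2225] tilt [-0. -0. -1.] shift [ 0.7054 -0.0862  0.0726] turn -0.17 yaw -161.67 F [-0.1  0.6  0.2] w 1.002 g 0.0 j [ 90.  22.   0.  -0. -68. -71.]
```

Emit:
apply_moves([
  [[0.02,-0.0025,0.002],0],
  [[0.036,-0.0044,0.0036],0],
  [[0.036,-0.0044,0.0036],0],
  [[0.036,-0.0044,0.0036],0],
  [[0.036,-0.0044,0.0036],0],
])

```text
time_s: 2.47
tcp_pos: [0.2337, 0.4528, 0.206]
ee_rot: [[0.32, -0.947, 0.0], [-0.947, -0.32, 0.0], [-0.0, -0.0, -1.0]]
wrist_force: [1.5, 0.2, 0.8]
gripper_width: 0.996
gripper_force: 0.0
```

Emit:
apply_moves([
  [[0.036,-0.0044,0.0036],0],
  [[0.036,-0.0044,0.0036],0],
  [[0.036,-0.0044,0.0036],0],
  [[0.036,-0.0044,0.0036],0],
  [[0.036,-0.0044,0.0036],0],
])

```text
time_s: 2.88
tcp_pos: [0.3115, 0.2889, 0.1884]
ee_rot: [[0.32, -0.947, 0.001], [-0.947, -0.32, 0.001], [-0.001, -0.001, -1.0]]
wrist_force: [0.6, 0.7, 0.3]
gripper_width: 0.996
gripper_force: 0.0
```

Emit:
apply_moves([
  [[0.036,-0.0044,0.0036],0],
  [[0.036,-0.0044,0.0036],0],
  [[0.036,-0.0044,0.0036],0],
  [[0.036,-0.0044,0.0036],0],
  [[0.036,-0.0044,0.0036],0],
])

```text
time_s: 3.3
tcp_pos: [0.3894, 0.1252, 0.1705]
ee_rot: [[0.32, -0.947, 0.001], [-0.947, -0.32, 0.001], [-0.0, -0.001, -1.0]]
wrist_force: [1.2, 0.4, 1.0]
gripper_width: 1.0
gripper_force: 0.0
```

Emit:
apply_moves([
  [[0.036,-0.0044,0.0036],0],
  [[0.036,-0.0044,0.0036],0],
  [[0.036,-0.0044,0.0036],0],
  [[0.036,-0.0044,0.0036],0],
  [[0.0,0,0],0],
])

```text
time_s: 3.72
tcp_pos: [0.4526, -0.0086, 0.1552]
ee_rot: [[0.313, -0.95, -0.001], [-0.95, -0.313, -0.001], [0.001, 0.001, -1.0]]
wrist_force: [0.5, 0.2, 0.5]
gripper_width: 1.003
gripper_force: 0.0
```

```bash
python3 go.py .466 -.039 .05 18.5
```

```text
t 3.72 tcp [ 0.4526 -0.0086  0.1552] tilt [-0.001 -0.001 -1.   ] shift [ 0.033  -0.0033  0.1052] turn -0.24 yaw -161.74 F [0.5 0.2 0.5] w 1.003 g 0.0 j [ 20.   9. -28.   0. -53.  -1.]
```

Emit:
apply_moves([
  [[0.033,-0.0033,0],0],
  [[0,0,0.035],0],
  [[0,0,0.035],0],
  [[0,0,0.035],0],
  [[0,0,0],0],
])

```text
time_s: 4.13
tcp_pos: [0.4599, -0.0357, 0.0455]
ee_rot: [[0.317, -0.948, -0.013], [-0.948, -0.317, -0.002], [-0.002, 0.013, -1.0]]
wrist_force: [-1.6, -0.0, -0.4]
gripper_width: 0.999
gripper_force: 0.0
```

```bash
python3 go.py .466 -.039 .004 18.5
python3 - <<'E'
from h import *
a=imaging.capture("top")["frame"][215:335,180:300];b=imaging.capture("side")["frame"][170:290,220:340]
cv2.imwrite("pics/g1.png",cv2.resize(np.hstack([a,b]),(800,400),interpolation=cv2.INTER_CUBIC))
E
```

```text
t 4.13 tcp [ 0.4599 -0.0357  0.0455] tilt [-0.013 -0.002 -1.   ] shift [ 0.0052 -0.0053  0.0414] turn -0.03 yaw -161.53 F [-1.6 -0.  -0.4] w 0.999 g 0.0 j [ 16.  20. -34.  -0. -37.   3.]
```

View pics/g1.png

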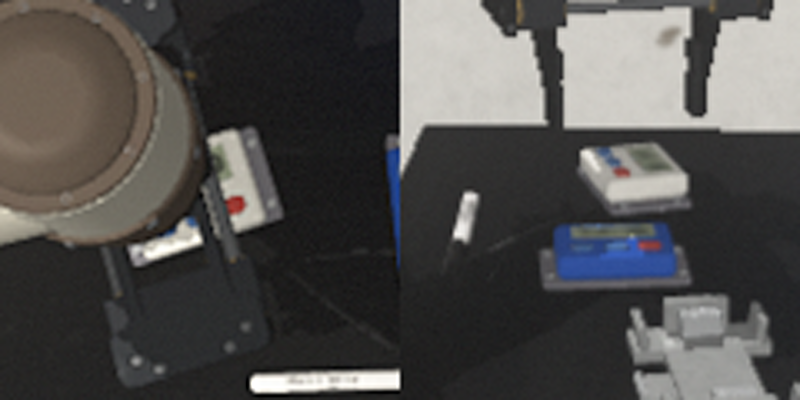

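The fingers straddle the white timer. The tips are near (266,207) and (309,205) in the side view, about 5 mm short in x. I'll correct that and go on down.

Emit:
apply_moves([
  [[0,0,0],0],
  [[0,0,0],0],
])

```text
time_s: 4.4
tcp_pos: [0.4666, -0.0339, 0.0531]
ee_rot: [[0.318, -0.948, 0.005], [-0.948, -0.318, 0.001], [0.001, -0.005, -1.0]]
wrist_force: [0.1, 0.4, 0.1]
gripper_width: 1.0
gripper_force: 0.0
```

```bash
python3 go.py .466 -.039 .004 18.5
```

```text
t 4.4 tcp [ 0.4666 -0.0339  0.0531] tilt [ 0.005  0.001 -1.   ] shift [0.0046 0.0025 0.049 ] turn 0.04 yaw -161.46 F [0.1 0.4 0.1] w 1.0 g 0.0 j [ 16.  19. -34.   0. -37.   3.]
```

Emit:
apply_moves([
  [[0.004,0.001,0.012],0],
  [[0,0,0.014],0],
  [[0,0,0.012],0],
  [[0,0,0.007],0],
  [[0,0,0],0],
])

```text
time_s: 4.82
tcp_pos: [0.4652, -0.0385, 0.006]
ee_rot: [[0.317, -0.948, 0.0], [-0.948, -0.317, 0.0], [-0.0, -0.0, -1.0]]
wrist_force: [-0.1, 0.4, 0.9]
gripper_width: 1.002
gripper_force: 0.0
```

Emit:
apply_moves([
  [[0,0,0],0],
  [[0,0,0],0],
])

```text
time_s: 4.98
tcp_pos: [0.466, -0.0384, 0.0069]
ee_rot: [[0.317, -0.948, 0.002], [-0.948, -0.317, 0.0], [0.0, -0.002, -1.0]]
wrist_force: [0.6, -0.1, -0.0]
gripper_width: 1.003
gripper_force: 0.0
```

```bash
python3 go.py .466 -.039 .004 18.5
```

```text
t 4.98 tcp [ 0.466  -0.0384  0.0069] tilt [ 0.002  0.    -1.   ] shift [0.0006 0.0002 0.0029] turn -0.02 yaw -161.52 F [ 0.6 -0.1 -0. ] w 1.003 g 0.0 j [ 15.  24. -36.   0. -30.   3.]
```

Emit:
apply_moves([
  [[0,0,0.003],0],
  [[0,0,0],0],
  [[0,0,0],0],
])

```text
time_s: 5.23
tcp_pos: [0.4652, -0.0386, 0.003]
ee_rot: [[0.316, -0.949, 0.0], [-0.949, -0.316, 0.0], [0.0, -0.0, -1.0]]
wrist_force: [0.4, -0.5, 0.2]
gripper_width: 1.0
gripper_force: 0.0
```

Emit:
apply_moves([
  [[0,0,0],0],
  [[0,0,0],0],
  [[0,0,0],0],
  [[0,0,0],0],
  [[0,0,0],0],
], hand=0.045)

```text
time_s: 5.65
tcp_pos: [0.4651, -0.0387, 0.0027]
ee_rot: [[0.316, -0.949, 0.0], [-0.949, -0.316, 0.0], [-0.0, -0.0, -1.0]]
wrist_force: [0.3, 0.0, 1.0]
gripper_width: 0.709
gripper_force: 0.0
```

Emit:
apply_moves([
  [[0,0,0],0],
  [[0,0,0],0],
  [[0,0,0],0],
])

```text
time_s: 5.9
tcp_pos: [0.4653, -0.0386, 0.0028]
ee_rot: [[0.316, -0.949, 0.0], [-0.949, -0.316, 0.0], [0.0, -0.0, -1.0]]
wrist_force: [-0.1, -0.2, -0.4]
gripper_width: 0.631
gripper_force: 29.9
```

Gripped: opening 54.9 mm at 30 N. Lift, and check the clearance to the teal device beside the cradle.

Emit:
apply_moves([
  [[0,0,-0.015],0],
  [[0,0,-0.03],0],
  [[0,0,-0.035],0],
  [[0,0,-0.035],0],
  [[0,0,0],0],
])

```text
time_s: 6.32
tcp_pos: [0.4694, -0.0381, 0.124]
ee_rot: [[0.318, -0.948, 0.013], [-0.948, -0.318, 0.002], [0.003, -0.013, -1.0]]
wrist_force: [0.9, -0.3, -1.0]
gripper_width: 0.634
gripper_force: 29.9
```

```bash
python3 go.py .526 -.338 .11 11.5
python3 - <<'E'
from h import *
from fit import proj
P=imaging.capture("top");Q=imaging.capture("side")
def tri(u,v):
    a,d=ray(P,u);b,e=ray(Q,v);s=np.linalg.lstsq(np.c_[d,-e],b-a,rcond=None)[0];return (a+d*s[0]+b+e*s[1])/2,np.linalg.norm(a+d*s[0]-b-e*s[1])
print(tri((437,195),(372,288)))
a=cv2.imread("pics/top0.png")[80:320,380:640].copy();b=cv2.imread("pics/side0.png")[180:420,300:560].copy()
# projected gripper-body footprint bottom at home
c,s=np.cos(np.radians(11.5)),np.sin(np.radians(11.5))
B=np.array([[.526+c*u-s*v,-.338+s*u+c*v,.08] for u,v in[(-.095,-.0375),(.095,-.0375),(.095,.0375),(-.095,.0375)]])
for im,p,o in((a,P,(380,80)),(b,Q,(300,180))):cv2.polylines(im,[np.round(proj(p,B)-o).astype(int)],1,(0,255,255))
cv2.imwrite("pics/dev.png",cv2.resize(np.hstack([a,b]),(800,369)))
E
```

```text
t 6.32 tcp [ 0.4694 -0.0381  0.124 ] tilt [ 0.013  0.002 -1.   ] shift [0.3023 0.0419 0.0143] turn 7.05 yaw -161.45 F [ 0.9 -0.3 -1. ] w 0.634 g 29.9 j [ 15.  13. -29.   0. -47.   3.]
(array([ 0.61959863, -0.40803036,  0.03206668]), np.float64(0.001701267960379934))
```

View pics/dev.png

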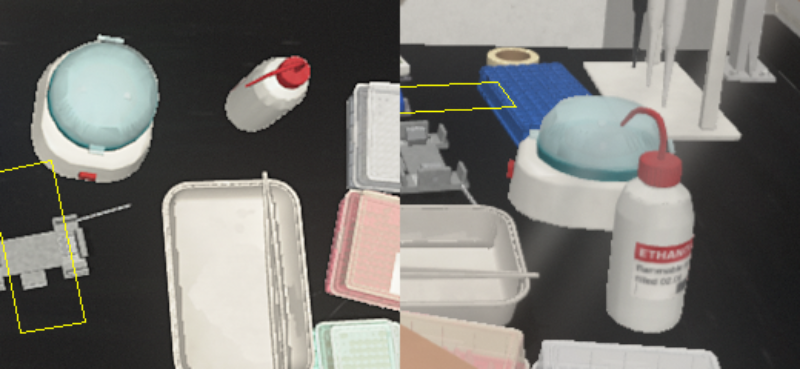

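The yellow body footprint at z = 0.08 only grazes the outline of the device's low base (about 0.05 m high) and stays clear of the dome. I'll carry the timer over.

Emit:
apply_moves([
  [[0,0,0],3.5],
  [[0,0,0],3.5],
  [[0.015,0,0],0],
  [[0.029,0.0005,0],0],
  [[0.029,0.0005,0],0],
])

```text
time_s: 6.83
tcp_pos: [0.477, -0.1107, 0.1156]
ee_rot: [[0.2, -0.98, -0.005], [-0.98, -0.2, 0.0], [-0.001, 0.005, -1.0]]
wrist_force: [1.3, -0.0, -1.2]
gripper_width: 0.629
gripper_force: 29.9
```

Emit:
apply_moves([
  [[0.029,0.0005,0],0],
  [[0.029,0.0005,0],0],
  [[0.029,0.0005,0],0],
  [[0.029,0.0005,0],0],
  [[0.029,0.0005,0],0],
])

```text
time_s: 7.25
tcp_pos: [0.5032, -0.254, 0.115]
ee_rot: [[0.198, -0.98, -0.005], [-0.98, -0.198, 0.002], [-0.003, 0.005, -1.0]]
wrist_force: [0.2, 0.0, -2.0]
gripper_width: 0.63
gripper_force: 29.9
```

Emit:
apply_moves([
  [[0.029,0.0005,0],0],
  [[0.029,0.0005,0],0],
  [[0.02,0,0],0],
  [[0,0,0],0],
  [[0,0,0],0],
])

```text
time_s: 7.67
tcp_pos: [0.5176, -0.3299, 0.1146]
ee_rot: [[0.196, -0.981, -0.005], [-0.981, -0.196, 0.002], [-0.003, 0.005, -1.0]]
wrist_force: [-0.6, 0.3, -1.8]
gripper_width: 0.634
gripper_force: 29.9
```

Emit:
apply_moves([
  [[0,0,0],0],
  [[0,0,0],0],
])

```text
time_s: 7.83
tcp_pos: [0.5186, -0.3285, 0.1166]
ee_rot: [[0.199, -0.98, -0.002], [-0.98, -0.199, 0.001], [-0.002, 0.002, -1.0]]
wrist_force: [0.2, -0.3, -0.9]
gripper_width: 0.627
gripper_force: 29.9
```

```bash
python3 go.py .526 -.338 .06 11.5
```

```text
t 7.83 tcp [ 0.5186 -0.3285  0.1166] tilt [-0.002  0.001 -1.   ] shift [ 0.0108 -0.0055  0.0566] turn -0.01 yaw -168.51 F [ 0.2 -0.3 -0.9] w 0.627 g 29.9 j [-17.  26.  -9.  -0. -55.  29.]
```

Emit:
apply_moves([
  [[0.011,-0.0055,0.01],0],
  [[0,0,0.02],0],
  [[0,0,0.02],0],
  [[0,0,0.012],0],
  [[0,0,0],0],
])

```text
time_s: 8.25
tcp_pos: [0.5247, -0.3375, 0.0526]
ee_rot: [[0.199, -0.98, -0.006], [-0.98, -0.199, 0.003], [-0.004, 0.006, -1.0]]
wrist_force: [0.1, -0.4, -0.6]
gripper_width: 0.627
gripper_force: 29.9
```

Emit:
apply_moves([
  [[0,0,0],0],
  [[0,0,0],0],
  [[0,0,0],0],
])

```text
time_s: 8.5
tcp_pos: [0.528, -0.3396, 0.0573]
ee_rot: [[0.199, -0.98, 0.003], [-0.98, -0.199, -0.001], [0.002, -0.002, -1.0]]
wrist_force: [0.3, -0.0, -0.7]
gripper_width: 0.632
gripper_force: 29.9
```

```bash
python3 go.py .526 -.338 .03 11.5
python3 - <<'E'
from fit import *
s=r.sense();print(s["tcp_pos"])
a=imaging.capture("top")["frame"][180:300,330:490];b=imaging.capture("side")["frame"][200:320,240:400]
cv2.imwrite("pics/c1.png",cv2.resize(np.hstack([a,b]),(800,300),interpolation=cv2.INTER_CUBIC))
E
```

```text
t 8.5 tcp [ 0.528  -0.3396  0.0573] tilt [ 0.003 -0.001 -1.   ] shift [-0.002   0.0017  0.0273] turn -0.02 yaw -168.52 F [ 0.3 -0.  -0.7] w 0.632 g 29.9 j [-18.  31. -11.   0. -48.  29.]
[ 0.52796505 -0.33955946  0.05731354]
```

View pics/c1.png

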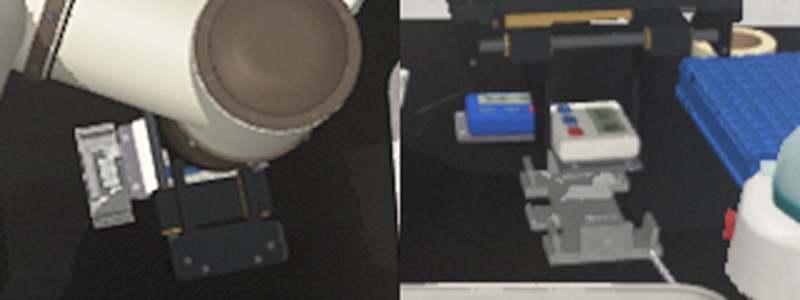

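Run:
```python
from fit import *
p=imaging.capture("top");q=imaging.capture("side")
s=r.sense();t=s["tcp_pos"];print(t)
z=(t[2]-.0028)*1000
box=lambda e:[(a,b,c,d,f+z,g+z) for a,b,c,d,f,g in TB(0)]
m=mask(q,"timer",(316,250))
if m is not None:print(m.sum(),fit([(q,m)],box,[t[0],t[1],11.5]))
for v in (p,q):
    for d in models.place_of(v,"start_key")[:2]:print(d["confidence"],onz(v,px(d["at"]),z/1000+.022))
c,sn=np.cos(np.radians(11.5)),np.sin(np.radians(11.5));print("exp key",t[0]-.014*c+.02*sn,t[1]-.014*sn-.02*c)
out=[]
for v,(x0,y0) in((p,(330,190)),(q,(260,220))):
    im=cv2.resize(v["frame"][y0:y0+100,x0:x0+133],None,fx=3,fy=3,interpolation=cv2.INTER_CUBIC)
    for B in box(0):
        k=(cv2.resize(render(v,[B],[t[0],t[1],11.5])[y0:y0+100,x0:x0+133],None,fx=3,fy=3)>.5).astype(np.uint8)
        cv2.drawContours(im,cv2.findContours(k,0,1)[0],-1,(0,255,255),1)
    for B in [CB([36.5,18])]:
        k=(cv2.resize(render(v,B,[.5261,-.338,11.5])[y0:y0+100,x0:x0+133],None,fx=3,fy=3)>.5).astype(np.uint8)
        cv2.drawContours(im,cv2.findContours(k,0,1)[0],-1,(0,255,0),1)
    out.append(im)
cv2.imwrite("pics/c2.png",np.hstack(out))
```

```text
[ 0.52733257 -0.33952521  0.0566206 ]
909.0 (array([ 0.5287, -0.341 ,  5.7933]), np.float64(0.103))
0.97 [ 0.52134983 -0.36459725  0.0758206 ]
0.67 [ 0.48363408 -0.189649    0.0758206 ]
0.9 [ 0.52614245 -0.3647337   0.0758206 ]
0.61 [ 0.48860176 -0.3340444   0.0758206 ]
exp key 0.5176009778400055 -0.3619148560405785
```

View pics/c2.png

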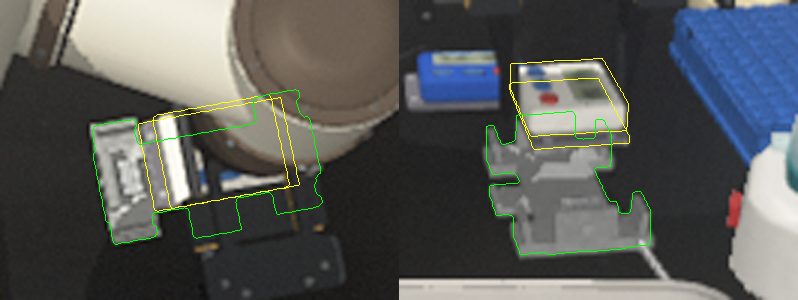

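The green cradle and yellow timer outlines match the image to about 2 mm, with the timer upright over the cradle and the keys on the tab side. A small correction, then down to just above the ramps.

Emit:
apply_moves([
  [[-0.0027,0.0008,0.008],0],
  [[0,0,0.01],0],
  [[0,0,0.005],0],
  [[0,0,0],0],
  [[0,0,0],0],
])

```text
time_s: 9.27
tcp_pos: [0.5251, -0.3368, 0.0318]
ee_rot: [[0.199, -0.98, -0.002], [-0.98, -0.199, 0.0], [-0.001, 0.002, -1.0]]
wrist_force: [0.0, 0.1, -1.1]
gripper_width: 0.624
gripper_force: 29.9
```

Emit:
apply_moves([
  [[0,0,0],0],
  [[0,0,0],0],
  [[0,0,0],0],
])

```text
time_s: 9.52
tcp_pos: [0.5259, -0.337, 0.0331]
ee_rot: [[0.198, -0.98, 0.001], [-0.98, -0.198, -0.0], [0.0, -0.001, -1.0]]
wrist_force: [-0.8, 0.5, -1.6]
gripper_width: 0.631
gripper_force: 29.9
```

```bash
python3 go.py .526 -.337 .0108 11.5
```

```text
t 9.52 tcp [ 0.5259 -0.337   0.0331] tilt [ 0.001 -0.    -1.   ] shift [-0.     -0.0001  0.0223] turn -0.05 yaw -168.55 F [-0.8  0.5 -1.6] w 0.631 g 29.9 j [-18.  33. -12.   0. -45.  29.]
```

Emit:
apply_moves([
  [[0,0,0.003],0],
  [[0,0,0.002],0],
  [[0,0,0.002],0],
  [[0,0,0],0],
])

```text
time_s: 9.85
tcp_pos: [0.5256, -0.337, 0.0254]
ee_rot: [[0.198, -0.98, -0.0], [-0.98, -0.198, -0.0], [0.0, 0.0, -1.0]]
wrist_force: [-0.8, -0.5, -1.2]
gripper_width: 0.629
gripper_force: 29.9
```

Emit:
apply_moves([
  [[0,0,0.0015],0],
  [[0,0,0.0015],0],
  [[0,0,0],0],
  [[0,0,0],0],
])

```text
time_s: 10.18
tcp_pos: [0.5264, -0.3375, 0.0233]
ee_rot: [[0.199, -0.98, 0.002], [-0.98, -0.199, -0.001], [0.001, -0.002, -1.0]]
wrist_force: [0.2, -3.4, -0.1]
gripper_width: 0.63
gripper_force: 29.9
```

Emit:
apply_moves([
  [[0.001,0,0.0005],0],
  [[0.001,0,0.001],0],
  [[0,0,0],0],
  [[0,0,0],0],
])

```text
time_s: 10.52
tcp_pos: [0.5265, -0.3387, 0.0218]
ee_rot: [[0.199, -0.98, 0.001], [-0.98, -0.199, -0.0], [0.0, -0.001, -1.0]]
wrist_force: [0.1, 1.3, 4.7]
gripper_width: 0.63
gripper_force: 29.9
```

Emit:
apply_moves([
  [[-0.0004,0,0.001],0],
  [[0,0,0.001],0],
  [[0,0,0.001],0],
  [[0,0,0],0],
])

```text
time_s: 10.85
tcp_pos: [0.5267, -0.3388, 0.0197]
ee_rot: [[0.199, -0.98, 0.002], [-0.98, -0.199, -0.001], [0.001, -0.002, -1.0]]
wrist_force: [-0.4, 1.2, 8.2]
gripper_width: 0.623
gripper_force: 29.9
```

Emit:
apply_moves([
  [[0,0,0.001],0],
  [[0,0,0.001],0],
  [[0,0,0.001],0],
  [[0,0,0],0],
])

```text
time_s: 11.18
tcp_pos: [0.5271, -0.339, 0.0173]
ee_rot: [[0.199, -0.98, 0.003], [-0.98, -0.199, -0.002], [0.002, -0.002, -1.0]]
wrist_force: [-1.4, 1.6, 11.5]
gripper_width: 0.626
gripper_force: 29.9
```

Emit:
apply_moves([
  [[-0.0003,0.0005,0.001],0],
  [[0,0,0.001],0],
  [[0,0,0.001],0],
  [[0,0,0],0],
])

```text
time_s: 11.52
tcp_pos: [0.527, -0.3383, 0.0137]
ee_rot: [[0.199, -0.98, 0.004], [-0.98, -0.199, -0.001], [0.002, -0.003, -1.0]]
wrist_force: [2.3, 3.6, -0.4]
gripper_width: 0.627
gripper_force: 30.0
```

Emit:
apply_moves([
  [[0,0,0.001],0],
  [[0,0,0.001],0],
  [[0,0,0],0],
  [[0,0,0],0],
])

```text
time_s: 11.85
tcp_pos: [0.5264, -0.3384, 0.0106]
ee_rot: [[0.199, -0.98, 0.002], [-0.98, -0.199, -0.001], [0.001, -0.002, -1.0]]
wrist_force: [2.0, 0.9, 4.6]
gripper_width: 0.631
gripper_force: 30.0
```

Emit:
apply_moves([
  [[0,0,0.001],0],
  [[0,0,0],0],
  [[0,0,0],0],
])

```text
time_s: 12.1
tcp_pos: [0.5264, -0.3384, 0.0105]
ee_rot: [[0.199, -0.98, 0.002], [-0.98, -0.199, -0.001], [0.001, -0.002, -1.0]]
wrist_force: [1.5, 2.9, 8.9]
gripper_width: 0.627
gripper_force: 30.0
```

```bash
python3 go.py .526 -.337 .0108 11.5;python3 - <<'E'
from fit import *
q=imaging.capture("side");cv2.imwrite("pics/s2.png",cv2.resize(q["frame"][240:320,260:370],(800,582),interpolation=cv2.INTER_CUBIC))
E
```

```text
t 12.1 tcp [ 0.5264 -0.3384  0.0105] tilt [ 0.002 -0.001 -1.   ] shift [-0.0015  0.0001 -0.0003] turn -0.02 yaw -168.52 F [1.5 2.9 8.9] w 0.627 g 30.0 j [-18.  34. -13.   0. -43.  29.]
```

View pics/s2.png

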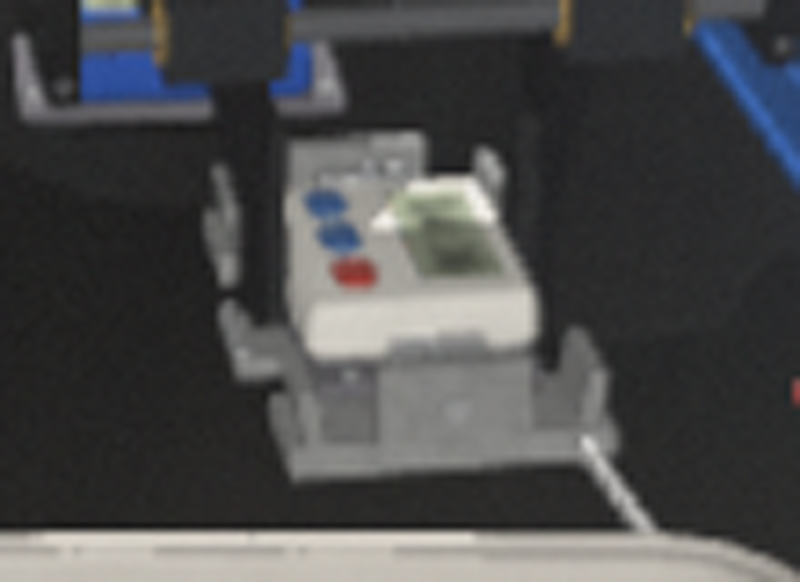

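The side crop shows the timer level and down between the latches, with the red start key at crop (352,272). Force and height agree with it being home, so I'll release and rise.

Emit:
apply_moves([
  [[0,0,-0.001],0],
  [[0,0,0],0],
])

```text
time_s: 12.32
tcp_pos: [0.5263, -0.3384, 0.0106]
ee_rot: [[0.199, -0.98, 0.002], [-0.98, -0.199, -0.001], [0.001, -0.002, -1.0]]
wrist_force: [3.6, 1.8, 5.1]
gripper_width: 0.627
gripper_force: 30.0
```

Emit:
apply_moves([
  [[0,0,0],0],
  [[0,0,0],0],
  [[0,0,0],0],
  [[0,0,0],0],
  [[0,0,0],0],
], hand=0.075)

```text
time_s: 12.73
tcp_pos: [0.5243, -0.3381, 0.0094]
ee_rot: [[0.198, -0.98, -0.002], [-0.98, -0.198, 0.001], [-0.001, 0.002, -1.0]]
wrist_force: [-0.1, 0.3, -0.1]
gripper_width: 0.845
gripper_force: 0.0
```

Emit:
apply_moves([
  [[0,0,-0.015],0],
  [[0,0,-0.025],0],
  [[0,0,-0.03],0],
  [[0,0,0],0],
  [[0,0,0],0],
])

```text
time_s: 13.15
tcp_pos: [0.5263, -0.3386, 0.0822]
ee_rot: [[0.198, -0.98, 0.004], [-0.98, -0.198, -0.001], [0.002, -0.003, -1.0]]
wrist_force: [-0.6, -0.4, -0.3]
gripper_width: 0.86
gripper_force: 0.0
```

Emit:
apply_moves([
  [[0,0,0],0],
  [[0,0,0],0],
  [[0,0,0],0],
  [[0,0,0],0],
  [[0,0,0],0],
], hand=0)

```text
time_s: 13.57
tcp_pos: [0.525, -0.3381, 0.0794]
ee_rot: [[0.198, -0.98, -0.001], [-0.98, -0.198, 0.001], [-0.001, 0.001, -1.0]]
wrist_force: [-0.3, -0.2, 0.2]
gripper_width: 0.57
gripper_force: 0.0
```

Emit:
apply_moves([
  [[0,0,0],0],
  [[0,0,0],0],
  [[0,0,0],0],
  [[0,0,0],0],
  [[0,0,0],0],
])

```text
time_s: 13.98
tcp_pos: [0.5254, -0.3383, 0.0803]
ee_rot: [[0.198, -0.98, 0.0], [-0.98, -0.198, -0.0], [0.0, -0.0, -1.0]]
wrist_force: [-1.1, 0.2, -0.3]
gripper_width: 0.186
gripper_force: 0.0
```

```bash
python3 - <<'E'
from fit import *
p=imaging.capture("top");q=imaging.capture("side")
m=mask(q,"timer",(316,275));box=lambda e:[(a,b,c,d,f+8,g+8) for a,b,c,d,f,g in TB(0)]
if m is not None:print(m.sum(),fit([(q,m)],box,[.526,-.338,11.5]))
for v in (p,q):
    for d in models.place_of(v,"start_key")[:2]:print(round(d["confidence"],2),px(d["at"]),onz(v,px(d["at"]),.03))
for j in("latch_left_nose","latch_right_nose"):
    for v in(p,q):
        for d in models.place_of(v,j)[:1]:print(j,round(d["confidence"],2),onz(v,px(d["at"]),.014))
c,sn=np.cos(np.radians(11.5)),np.sin(np.radians(11.5));k=(.5264-.014*c+.02*sn,-.3384-.014*sn-.02*c);print("exp key",k)
cv2.imwrite("pics/s3.png",np.hstack([cv2.resize(q["frame"][230:310,260:350],(450,400),interpolation=cv2.INTER_CUBIC),cv2.resize(p["frame"][200:280,350:430],(350,400))]))
E
python3 go.py .517 -.361 .04 11.5
```

```text
754.0 (array([ 0.524 , -0.3361,  8.8412]), np.float64(0.257))
0.6 [316.992 260.112] [ 0.49229097 -0.18669073  0.03      ]
0.92 [295.104 243.216] [ 0.48674627 -0.21530666  0.03      ]
0.78 [306.368 277.104] [ 0.51267006 -0.36714691  0.03      ]
latch_left_nose 0.52 [ 0.51959546 -0.29767927  0.014     ]
latch_left_nose 0.52 [ 0.52438444 -0.30194687  0.014     ]
latch_right_nose 0.42 [ 0.53283655 -0.38463824  0.014     ]
exp key (np.float64(0.5166684128236524), np.float64(-0.3607896451742573))
t 14.43 tcp [ 0.5254 -0.3383  0.0803] tilt [ 0. -0. -1.] shift [0.0206 0.0127 0.0403] turn -0.06 yaw -168.56 F [-0.2  0.3 -0.4] w 0.011 g 0.0 j [-18.  29. -10.   0. -51.  29.]
```

View pics/s3.png

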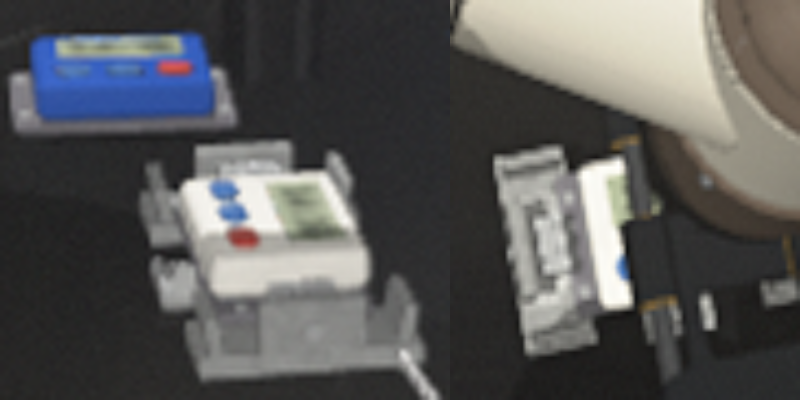

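I'll swing aside for a clear view of both latches before pressing.

Emit:
apply_moves([
  [[-0.03,0,-0.01],0],
  [[-0.04,0,0],0],
  [[-0.04,0,0],0],
  [[-0.04,0,0],0],
  [[-0.03,0,0],0],
])

```text
time_s: 14.85
tcp_pos: [0.4886, -0.1597, 0.0904]
ee_rot: [[0.199, -0.98, -0.0], [-0.98, -0.199, 0.0], [-0.0, 0.0, -1.0]]
wrist_force: [0.6, 0.5, 0.3]
gripper_width: 0.005
gripper_force: 0.0
```

```bash
python3 - <<'E'
from fit import *
p=imaging.capture("top");q=imaging.capture("side")
b8=[(a,b,c,d,f+8,g+8) for a,b,c,d,f,g in TB(0)];box=lambda e:b8
V=[]
for v,n in((p,(396,243)),(q,(316,275))):
    m=mask(v,"timer",n)
    if m is not None:
        V.append((v,m));print(m.sum(),fit([(v,m)],box,[.526,-.338,11.5]))
for v in (p,q):
    for d in models.place_of(v,"start_key")[:3]:print(round(d["confidence"],2),px(d["at"]),onz(v,px(d["at"]),.03))
cv2.imwrite("pics/s4.png",np.hstack([cv2.resize(p["frame"][200:280,350:450],(500,400),interpolation=cv2.INTER_CUBIC),cv2.resize(q["frame"][240:320,286:346],(300,400),interpolation=cv2.INTER_CUBIC)]))
E
python3 go.py .5167 -.361 .04 11.5
```

```text
1343.0 (array([ 0.5257, -0.3386, 10.3349]), np.float64(0.076))
818.0 (array([ 0.5241, -0.3364, 10.3932]), np.float64(0.205))
0.7 [412.928 250.896] [ 0.51291643 -0.36294305  0.03      ]
0.55 [319.68 263.28] [ 0.48655046 -0.19173511  0.03      ]
0.81 [307.072 275.28 ] [ 0.51366158 -0.3597988   0.03      ]
0.77 [295.488 242.208] [ 0.48725057 -0.21006947  0.03      ]
0.41 [315.072 277.2  ] [ 0.52737614 -0.36676993  0.03      ]
t 15.15 tcp [ 0.4902 -0.1624  0.0904] tilt [ 0.001 -0.    -1.   ] shift [0.1999 0.0134 0.0505] turn -0.08 yaw -168.58 F [ 0.2  0.1 -0.3] w 0.005 g 0.0 j [ -0.  20. -25.   0. -45.  12.]
```

View pics/s4.png

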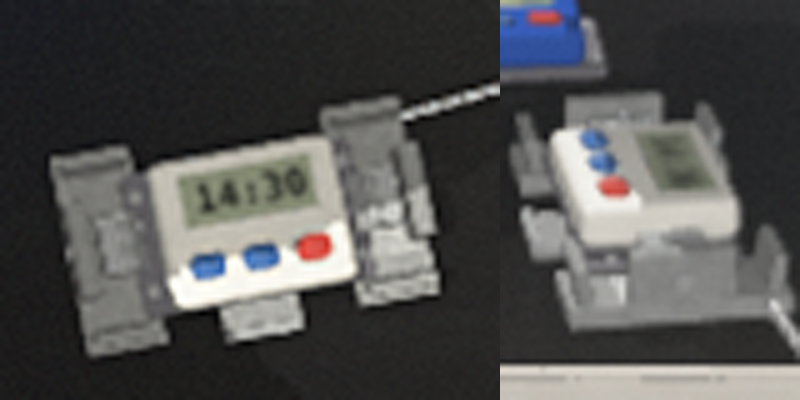

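The clear view shows the timer symmetric in the cradle with both latch noses over the flanges and the keys on the tab side. The start key is at top pixel (413,249). Now to press it.

Emit:
apply_moves([
  [[0.02,0.0025,0],0],
  [[0.04,0.003,0],0],
  [[0.04,0.003,0],0],
  [[0.04,0.003,0],0],
  [[0.04,0.0028,0],0],
])

```text
time_s: 15.57
tcp_pos: [0.5111, -0.3444, 0.09]
ee_rot: [[0.197, -0.98, -0.0], [-0.98, -0.197, -0.0], [0.0, 0.0, -1.0]]
wrist_force: [0.1, 0.6, 0.9]
gripper_width: 0.004
gripper_force: 0.0
```

Emit:
apply_moves([
  [[0.02,0,0.01],0],
  [[0,0,0.015],0],
  [[0,0,0.015],0],
  [[0,0,0],0],
  [[0,0,0],0],
], hand=0)

```text
time_s: 15.98
tcp_pos: [0.5143, -0.3618, 0.0491]
ee_rot: [[0.197, -0.98, -0.002], [-0.981, -0.197, 0.001], [-0.001, 0.002, -1.0]]
wrist_force: [0.2, 1.1, 0.7]
gripper_width: 0.005
gripper_force: 0.0
```

Emit:
apply_moves([
  [[0,0,0],0],
  [[0,0,0],0],
  [[0,0,0],0],
])

```text
time_s: 16.23
tcp_pos: [0.5161, -0.3609, 0.0515]
ee_rot: [[0.199, -0.98, 0.002], [-0.98, -0.199, -0.001], [0.001, -0.002, -1.0]]
wrist_force: [-0.5, -0.1, 0.8]
gripper_width: 0.007
gripper_force: 0.0
```

```bash
python3 go.py .516 -.3615 .030 11.5
```

```text
t 16.23 tcp [ 0.5161 -0.3609  0.0515] tilt [ 0.002 -0.001 -1.   ] shift [0.0005 0.0002 0.0215] turn -0.03 yaw -168.53 F [-0.5 -0.1  0.8] w 0.007 g 0.0 j [-20.  32. -11.   0. -48.  32.]
```

Emit:
apply_moves([
  [[0,0,0.008],0],
  [[0,0,0.006],0],
  [[0,0,0.003],0],
  [[0,0,0],0],
  [[0,0,0],0],
])

```text
time_s: 16.65
tcp_pos: [0.5151, -0.3606, 0.0328]
ee_rot: [[0.199, -0.98, -0.001], [-0.98, -0.199, 0.0], [-0.0, 0.001, -1.0]]
wrist_force: [-0.0, -0.1, -0.2]
gripper_width: 0.005
gripper_force: 0.0
```

Emit:
apply_moves([
  [[0,0,0.001],0],
  [[0,0,0.001],0],
  [[0,0,0.001],0],
  [[0,0,0],0],
  [[0,0,0],0],
])

```text
time_s: 17.07
tcp_pos: [0.5155, -0.3608, 0.0304]
ee_rot: [[0.198, -0.98, 0.0], [-0.98, -0.198, -0.0], [0.0, -0.0, -1.0]]
wrist_force: [1.2, 0.1, 1.9]
gripper_width: 0.009
gripper_force: 0.2
```

Emit:
apply_moves([
  [[0,0,0.001],0],
  [[0,0,0.001],0],
  [[0,0,0],0],
  [[0,0,0],0],
])

```text
time_s: 17.4
tcp_pos: [0.5155, -0.3608, 0.0295]
ee_rot: [[0.199, -0.98, 0.001], [-0.98, -0.199, -0.001], [0.001, -0.0, -1.0]]
wrist_force: [-1.2, 1.8, 6.4]
gripper_width: 0.005
gripper_force: 2.9
```

Emit:
apply_moves([
  [[0,0,0.001],0],
  [[0,0,0],0],
  [[0,0,0],0],
])

```text
time_s: 17.65
tcp_pos: [0.5156, -0.3608, 0.0294]
ee_rot: [[0.199, -0.98, 0.001], [-0.98, -0.199, -0.001], [0.001, -0.0, -1.0]]
wrist_force: [-2.9, 3.1, 9.8]
gripper_width: 0.009
gripper_force: 5.1
```

Emit:
apply_moves([
  [[0,0,-0.01],0],
  [[0,0,-0.03],0],
  [[0,0,-0.03],0],
  [[-0.03,0,-0.01],0],
  [[-0.04,0,0],0],
])

```text
time_s: 18.07
tcp_pos: [0.5042, -0.2942, 0.1108]
ee_rot: [[0.195, -0.981, 0.008], [-0.981, -0.195, -0.003], [0.005, -0.007, -1.0]]
wrist_force: [1.6, 2.4, 0.3]
gripper_width: 0.004
gripper_force: 0.0
```

Emit:
apply_moves([
  [[-0.04,0,0],0],
  [[-0.04,0,0],0],
  [[-0.03,0,0],0],
  [[0,0,0],0],
  [[0,0,0],0],
])

```text
time_s: 18.48
tcp_pos: [0.4797, -0.183, 0.1079]
ee_rot: [[0.201, -0.98, 0.001], [-0.98, -0.201, -0.0], [0.0, -0.001, -1.0]]
wrist_force: [0.3, -0.4, -0.4]
gripper_width: 0.006
gripper_force: 0.0
```

Run:
```python
from fit import *
p=imaging.capture("top");q=imaging.capture("side")
cv2.imwrite("pics/s5.png",np.hstack([cv2.resize(p["frame"][200:280,350:450],(500,400),interpolation=cv2.INTER_CUBIC),cv2.resize(q["frame"][240:320,286:346],(300,400),interpolation=cv2.INTER_CUBIC)]))
```

```text
(no output)
```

View pics/s5.png

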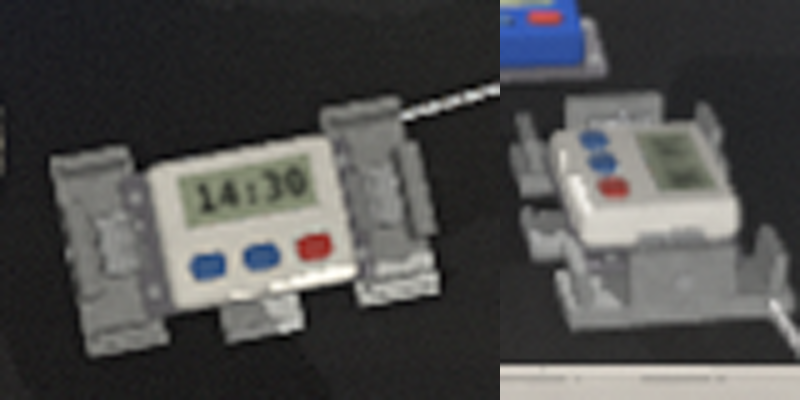

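The timer is unchanged and still clipped in, the key has been pressed with 6 to 10 N and released, and the arm is clear. I'm handing in.

```bash
python3 -c "
from station import r
print(r.finish_job())"
```

```text
the job is handed in; nothing more can be done
None
```

I clipped the white timer into the cradle with its keys on the thumb-tab side, pressed the start key with up to about 10 N and released it, and handed the job in at about 18.6 s. The last pictures show the timer seated under both latches and the arm clear, but the hand-in gave no verdict.

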